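Nudge a grinding wheel into its nest and clamp it

TASK

Without picking it up, push the small orange-tan grinding wheel across the fixture's top with the fingertips until it drops into the round nest and lies flat, fully home and flush. Then push the red-balled clamp lever all the way over to the side away from the robot, as far as it goes, to lock it. Leave the lever alone until the wheel is home, lift nothing, and do not disturb the other things on the fixture and bench.

Things in the scene. Friction and masses are not known exactly. Their poses are not given: they have to be found in the camera images.
- fixture: Fixed grey steel dressing fixture, a solid flat block 180 (its x) x 300 (its y) x 45 mm high with blue side bands. Origin: centre of its underside, on the bench; z up; its flat top (deck) is 45 mm above the origin. Turned at most about 25 degrees, so its +x points roughly away from the robot and its +y roughly to the robot's left. Bolted down.
- nest (a point): Centre of the floor of the round nest (recess, black floor) in the fixture's deck, at fixture (0, -20, 35) mm. The nest is 64 mm across and 10 mm deep with upright walls; its mouth is level with the deck. Axes as the fixture's.
- wheel: Loose small orange-tan grinding wheel, a solid disc 60 mm across and 10 mm thick, about 65 g, with a blue 32 mm label and a black dot on top. Lies flat on the deck, on the +y side of the nest, its centre 80 to 125 mm from the nest's. Origin: centre of its underside; z up out of its label. Slides with ordinary friction; it tips in as its middle passes the nest's rim and fits the nest with 2 mm to spare all round. Home, its top is flush with the deck.
- clamp (a joint): Clamp lever's angle in rad, from 0 (leaning 0.5 rad to the fixture's -x, towards the robot; unlocked) to 1.0 (leaning 0.5 rad to the fixture's +x; fully over, against its stop; locked). Starts between 0 and 0.25. Stays where it is left; about 1 N at the ball moves it.
- clamp_tip (a point): Centre of the lever's red ball (26 mm across), on a steel rod 10 mm thick, 80 mm from the pivot. The pivot is at fixture (0, -115, 67) mm, its axis along the fixture's y. The lever stands on a grey block 70 (x) x 50 (y) x 25 mm high on the deck, centred at fixture (0, -115) mm.
- nut: Loose brass hexagon nut, 26 mm over corners, 12 mm high, lying on the deck beside the nest, near the fixture's +x edge. Origin: centre of its underside. Leave it.
- spare: Loose dark grey spare grinding wheel, 90 mm across, 16 mm thick, flat on the bench to the robot's right. Origin: centre of its underside. Leave it.
- oil: Loose yellow oil bottle with a red cap, 56 mm across, 150 mm high, standing on the bench to the left. Origin: centre of its underside. Leave it.
- driver: Loose screwdriver with a green handle lying on the bench to the left. Leave it.
- spanner: Loose steel spanner lying on the bench to the right. Leave it.
- stone: Loose grey sharpening stone 60 x 180 x 25 mm, lying on the bench beyond the fixture. Origin: centre of its underside. Leave it.
- knife: Loose kitchen knife with a wooden handle, 260 mm long, lying on the bench to the left. Leave it.

How it is judged:
By the outcome, as a careful person would: the job done as asked, in the order asked, and still so for the second after the job is handed in, with the robot touching nothing.
It also fails if it takes over 54 s, if anything falls off the work surface, if the arm or the gripper's body presses on something with over 40 N, if the wrist force passes 120 N, or if a joint passes its speed limit or range.

ROBOT

A 7-joint arm with a two-finger parallel gripper is mounted at the origin on the work surface. World frame = base frame: x ahead of the robot, y to its left, z up, the work surface at z = 0. Lengths are in mm, angles in rad, forces in N, time in s.
With the tool pointing down it reaches from about 400 to 875 mm from the base axis. Payload 4.4 kg.
Tool frame: the origin (TCP) lies at the very end of the fingers, on their centre line; the grasp point (between the pads) lies 19 mm behind it; z points along the fingers, y is the direction in which the jaws open and shut (so a half turn about z gives the same grasp; the last joint's range is limited). The gripper opens to 85 mm and grips with 20 to 120 N. Pads are 22 mm wide; open, the fingers measure 114 mm over their backs; the gripper's body (76 mm by 85 mm) begins 54 mm behind the grasp point. The pads swing forward as they close: fully open they stand 13 mm farther back than shut.
Start: joints at [1.086, 0.628, 0.038, 1.517, -0.027, 0.996, -0.02], TCP at [264.36, -593.828, 231.313] pointing down, gripper open.
Joint ranges: [-3.06, 3.06], [-0.37, 2.12], [-1.25, 1.32], [0.18, 2.47], [-1.1, 4.24], [0.23, 1.98], [-2.94, 2.94]. Speed limits (rad/s): [2.57, 2.57, 3.14, 3.14, 3.14, 3.14, 3.14].

INTERFACE

Orientations are given as [roll, pitch, yaw] about the fixed x, y, z axes, in that order (R = Rz(yaw) Ry(pitch) Rx(roll)).
In Python, from cell import ctrl gives the robot as it stands.
- The arm moves only by the shell command python3 -m crank 'ROWS' [OPENING]. ROWS is JSON, a list that holds one entry, the list of rows, each a list of 6 numbers: the shift along the tool's x, y, z in units of 30 mm (1.0 is 30 mm), then the turn, a rotation vector about the tool's x, y, z in units of 6 degrees (1.0 is 6 degrees). In form: [[[tx, ty, tz, rx, ry, rz], ...]]. A call has 1 to 12 rows; each row shifts and turns the pose as measured when the row begins, along the tool's axes as they then stand; what a row does not reach is not made up. A row lasts 1/12 s, in which the tool goes at most 41.7 mm and 7.16 degrees, less where a joint would pass 70% of its speed; a pose out of reach is approached as far as the arm can. A call is refused whole if a number of a shift passes 1 or a number of a turn 1, either way. A call with a gripper value outside its range is refused whole. OPENING is the gripper command: -1 is fully open, 1 is shut, values between are in proportion, set as the call begins (- or left out, the last holds). The fingers move at their own pace and stop on an object; the grip force is fixed at half the most. Time passes only in rows, so rows that do not move let the fingers close. It gives the time, the measured TCP pose, the force and the opening at its end, in the units of the state.
- ctrl.read_state(): the state, without advancing time (a new reading comes with each control period).
- ctrl.get_image(name): name is "side" or "top" or "wrist"; returns a dict with "color" (480x640x3 uint8, red, green, blue), "depth" (480x640 float32, mm along the optical axis (not along the pixel's ray), 0 where there is no reading), "camera_matrix" (3x3 intrinsics, pixels), "k1" (the pictures are not rectified: a ray, as slopes to the right and down, at radius r is drawn at 1 + k1 r^2 times it, then the intrinsics apply), "R" (3x3) and "t" (3): a world point X has camera coordinates R X + t. Camera axes: x right, y down, z forward; pixel columns grow to the right and rows downward; lengths in mm; the calibration is good to about 2 mm. A picture is of the moment at which its call begins.
- ctrl.finish_job(): hands the job in, once; it reports no verdict.
Trained networks look in a picture, given as the dict that the camera call returned (one of the last four; its "shot" number tells which), for a name from the list of things; names that differ only in an ending like _2 or _b are one class to them, and where a whole thing is asked for, a point or a joint stands for the part that bears it (a point fixed in the world has none). Each returns a list of dicts, best first, with "conf" (0 to 1); they miss things now and then, are a little off and sometimes report something else, mostly with a low value. They report only what shows in the picture. A call takes as long as a camera call.
- ctrl.search_frame(query, picture): "extent" ([centre column, centre row, width, height] in pixels, round what is visible of it).
The state is a dict: "clock": time; "qpos": joint angles; "qd": joint speeds; "tau": joint torques, N m; "eef_pos": TCP position; "tool_rot": TCP orientation; "force": force on the tool from outside, world axes, zero at the start; "torque": the same for the moment, N m; "width": finger opening in mm.
Only numpy, scipy, OpenCV 4.12 (cv2) and the standard library are available. Lean on these libraries where they do the work, as an engineer would, in place of code of your own. Each camera call takes 0.05 s, during which the arm holds its last target. There are 200 camera calls.

## Working session

There is one attempt and no reset: what is moved stays moved. The work goes in short steps, Python scripts to look and compute and a shell command to move; the robot and the scene stay as the last step left them, time stands still between calls to the robot, and variables do not carry over. Pictures are saved under pics/ and viewed, about 8 in all and at most 12, crops included, and the job is handed in when it is done.

```bash
ls; mkdir -p pics; cat > h.py <<'E'
import numpy as np, cv2
from cell import ctrl
def shot(n,f=None):
    p=ctrl.get_image(n)
    if f: cv2.imwrite('pics/'+f,p['color'][...,::-1])
    return p
def ray(p,u,v):
    K=np.array(p['camera_matrix'],float); R=np.array(p['R']); t=np.array(p['t'])
    d=cv2.undistortPoints(np.array([[[u,v]]],float),K,np.array([p['k1'],0,0,0.]))[0,0]
    return -R.T@t, R.T@np.array([d[0],d[1],1.])
def onz(p,u,v,z):
    c,d=ray(p,u,v); return c+d*(z-c[2])/d[2]
def proj(p,X):
    K=np.array(p['camera_matrix'],float); c=np.array(p['R'])@np.array(X,float)+np.array(p['t'])
    a=c[:2]/c[2]; a=a*(1+p['k1']*(a@a)); return K[:2,:2]@a+K[:2,2]
def deproj(p,u,v):
    c,d=ray(p,u,v); return c+d*p['depth'][int(round(v)),int(round(u))]
E
python3 - <<'E'
from h import *
s=ctrl.read_state(); print(s)
p=shot('top','top1.png'); q=shot('side','side1.png')
for n,i in(('top',p),('side',q)):
    print(n,np.round(i['R'],3).tolist(),np.round(i['t']),i['k1'])
    for w in('fixture','wheel','clamp_tip','nut','spare','oil'):
        print(w,[(np.round(a['extent']).tolist(),round(a['conf'],2)) for a in ctrl.search_frame(w,i)[:2]])
cv2.imwrite('pics/both.png',cv2.resize(np.hstack([p['color'],q['color']])[...,::-1],(800,300)))
E
```

```text
pics
{'clock': 0.0, 'qpos': array([ 1.08621871,  0.62935883,  0.03845286,  1.51837321, -0.02699718,
        0.99626612, -0.01998123]), 'qd': array([ 1.28731761e-03,  1.42187049e-04, -1.28786869e-03, -7.47413464e-04,
        3.88847437e-05,  8.78358218e-05, -3.15353716e-04]), 'tau': array([ 2.15856135e-04, -5.63397002e+01,  1.22603998e+00, -1.93437767e+01,
        1.09014902e-02,  1.04322188e-02, -5.08576051e-06]), 'eef_pos': array([ 264.08703531, -593.25775761,  230.37937605]), 'tool_rot': array([-3.13970581e+00,  3.42581722e-05,  4.18789025e-01]), 'force': array([-0.2035392 ,  0.05808986,  0.00477706]), 'torque': array([0.0048542 , 0.00546395, 0.01605762]), 'width': 85.4275800537786}
top [[-0.024, -0.999, -0.023], [-0.98, 0.028, -0.195], [0.196, 0.017, -0.98]] [  31.  560. 1332.] -0.14600126532318158
fixture [([288.0, 246.0, 137.0, 98.0], 0.66)]
wheel [([257.0, 246.0, 30.0, 27.0], 0.72)]
clamp_tip []
nut [([316.0, 231.0, 10.0, 12.0], 0.57), ([191.0, 185.0, 30.0, 38.0], 0.49)]
spare [([496.0, 211.0, 33.0, 40.0], 0.66)]
oil [([290.0, 246.0, 138.0, 98.0], 0.71), ([192.0, 184.0, 31.0, 37.0], 0.56)]
side [[-0.736, -0.676, -0.003], [-0.518, 0.567, -0.64], [0.435, -0.47, -0.768]] [422. 341. 918.] 0.01688548838093608
fixture [([283.0, 274.0, 148.0, 116.0], 0.92)]
wheel [([257.0, 280.0, 23.0, 25.0], 0.78)]
clamp_tip [([329.0, 222.0, 12.0, 17.0], 0.59), ([258.0, 196.0, 60.0, 48.0], 0.17)]
nut [([290.0, 237.0, 8.0, 10.0], 0.67), ([279.0, 443.0, 94.0, 64.0], 0.25)]
spare [([384.0, 152.0, 32.0, 22.0], 0.67)]
oil [([154.0, 283.0, 34.0, 54.0], 0.78), ([461.0, 204.0, 60.0, 34.0], 0.72)]
```

View pics/top1.png

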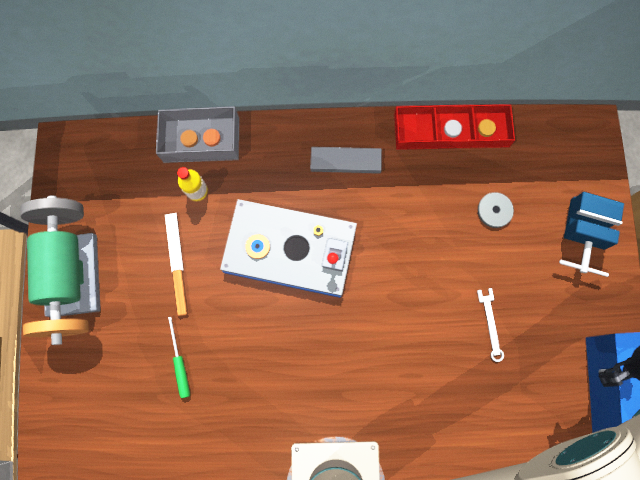

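View pics/side1.png

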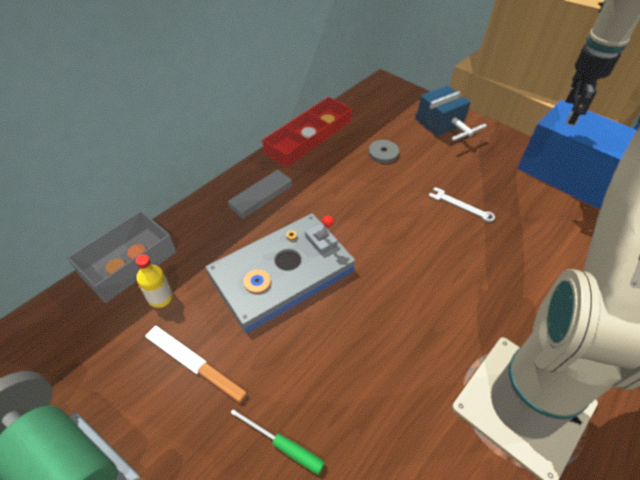

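The top view shows the fixture with deck corners near (238,201), (356,218), (342,297) and (222,270). The wheel is at (257,246), nest at (296,248), nut at (318,231) and red ball at (333,258). I'll measure these now.

```bash
cat > m.py <<'E'
from h import *
def blob(p,mask,near,r=40):
    m=np.zeros(mask.shape,np.uint8); u,v=map(int,near); m[v-r:v+r,u-r:u+r]=mask[v-r:v+r,u-r:u+r]
    n,l,s,c=cv2.connectedComponentsWithStats(m)
    k=1+np.argmax(s[1:,4]) if n>1 else None
    if k is None: return None
    pts=cv2.findContours((l==k).astype(np.uint8),0,2)[0]
    h=cv2.convexHull(max(pts,key=len))
    e=cv2.fitEllipse(h) if len(h)>=5 else None
    return c[k],s[k,4],e
E
python3 - <<'E'
from m import *
for n,cs,near in (('top',[(238,201),(356,218),(342,297),(222,270)],dict(nest=(296,248),wheel=(257,246),ball=(333,258),nut=(318,231))),
             ('side',[(207,267),(315,215),(354,264),(245,322)],dict(nest=(288,260),wheel=(257,281),ball=(328,222),nut=(292,236)))):
    p=shot(n); c=p['color']; H=cv2.cvtColor(c,cv2.COLOR_RGB2HSV)
    C=np.array([onz(p,u,v,45)[:2] for u,v in cs]); print(n,'corners',C.round().tolist(),'ctr',C.mean(0).round(1),
      'sides',np.linalg.norm(C-np.roll(C,-1,0),axis=1).round())
    print(' yaw from y edges',[np.degrees(np.arctan2(*(a-b)[::-1]))-90 for a,b in((C[0],C[1]),(C[3],C[2]))])
    M=dict(nest=(H[...,2]<70),wheel=(H[...,1]>70)&(H[...,2]>110),ball=((H[...,0]<6)|(H[...,0]>174))&(H[...,1]>150),nut=(H[...,1]>80))
    for k,z in dict(nest=38,wheel=55,ball=130,nut=57).items():
        b=blob(p,M[k],near[k],18 if k!='wheel' else 22)
        if b: print(k,b[0].round(1),b[1],onz(p,*b[0],z).round(1),'ell',b[2] and onz(p,*b[2][0],z).round(1), 'depth',deproj(p,*b[0]).round(1))
E
```

```text
top corners [[689.0, 222.0], [636.0, -68.0], [444.0, -28.0], [517.0, 260.0]] ctr [571.4  96.3] sides [294. 196. 297. 176.]
 yaw from y edges [np.float64(-10.2339021503564), np.float64(-14.201003342198533)]
nest [297.4 237.1] 8 [594.3  76.2  38. ] ell None depth [595.5  76.5  32.2]
wheel [256.8 245.6] 102 [572.5 173.4  55. ] ell [572.6 173.4  55. ] depth [572.8 173.6  53.9]
ball [332.4 257.7] 88 [524.   -7.8 130. ] ell [524.   -7.6 130. ] depth [519.9  -7.8 152.1]
nut [326.2 214.4] 77 [644.5   4.3  57. ] ell None depth [ 6.594e+02  4.800e+00 -2.000e-01]
side corners [[692.0, 224.0], [616.0, -66.0], [445.0, -13.0], [520.0, 261.0]] ctr [568.1 101.7] sides [300. 178. 285. 176.]
 yaw from y edges [np.float64(-14.726877960304634), np.float64(-15.290100719780256)]
nest [295.2 263. ] 21 [552.1  73.8  38. ] ell [553.   73.8  38. ] depth [553.8  72.1  34.7]
wheel [256.9 281.4] 464 [571.4 177.3  55. ] ell [571.8 177.1  55. ] depth [572.8 176.3  52.5]
ball [327.6 220.6] 102 [531.9 -15.5 130. ] ell [532.1 -15.6 130. ] depth [520.1  -1.2 151. ]
nut [282.5 222. ] 182 [652.3  14.1  57. ] ell None depth [688.4 -18.6   1.5]
```

```bash
python3 - <<'E'
from m import *
for n in('top','side'):
    p=shot(n); d=p['depth']; P=[];N=[];W=[]
    c=p['color'].astype(int)
    for v in range(190,330):
        for u in range(195,370):
            if d[v,u]>0:
                X=deproj(p,u,v)
                if 40<X[2]<50 and 420<X[0]<720 and -90<X[1]<290: P.append(X)
                if 28<X[2]<48 and c[v,u].max()<75: N.append(X)
                if 42<X[2]<65 and c[v,u,0]>c[v,u,2]+50 and 110<X[1]: W.append(X)
    P=np.array(P); r=cv2.minAreaRect(P[:,:2].astype(np.float32)); print(n,r,np.median(P[:,2]))
    for k,A in(('nest',N),('wheel',W)):
        A=np.array(A); a=A[:,:2]; m=np.median(a,0); a=a[np.linalg.norm(a-m,axis=1)<45]
        print(k,len(a),m,cv2.minEnclosingCircle(a.astype(np.float32)),np.median(A[:,2]))
    th=np.radians(-14.5)
E
```

```text
top ((572.2828979492188, 99.20851135253906), (298.97430419921875, 181.52622985839844), 76.41929626464844) 44.11013118007918
nest 25 [592.7589972   70.05750046] ((573.6014404296875, 78.80451965332031), 27.077499389648438) 33.672243918915
wheel 295 [567.07104692 171.55267464] ((571.8555908203125, 172.85934448242188), 30.20922088623047) 53.780090889069925
side ((574.9953002929688, 100.4483413696289), (302.219970703125, 184.0086212158203), 76.71562194824219) 44.22934351815286
nest 277 [573.8509892   77.20859303] ((574.3967895507812, 77.56591033935547), 27.934608459472656) 34.57214723301047
wheel 380 [571.72593448 177.56551501] ((577.9074096679688, 173.35372924804688), 34.6877555847168) 53.96105186368453
```

```bash
python3 -m crank '[[[0,0,0,0,0,-1],[0,0,0,0,0,-1],[0,0,0,0,0,-1],[0,0,0,0,0,-1],[0,0,0,0,0,-1],[0,0,0,0,0,-1],[0,0,0,0,0,-1],[0,0,0,0,0,-1],[0,0,0,0,0,-1],[0,0,0,0,0,-1],[0,0,0,0,0,-1],[0,0,0,0,0,0]]]' 0
```

```text
clock: 1.9
eef_pos: [263.9, -594.2, 231.5]
tool_rot: [-3.14, 0.001, 1.627]
force: [1.3, -1.2, -1.0]
width: 42.9
```

```bash
python3 -m crank '[[[1,0.3,0,0,0,0.5],[1,0.3,0,0,0,0],[1,0.3,0,0,0,0],[1,0.3,0,0,0,0],[1,0.3,0,0,0,0],[1,0.3,0,0,0,0],[1,0.3,0,0,0,0],[1,0.3,0,0,0,0],[1,0.3,0,0,0,0],[1,0.3,0,0,0,0],[1,0.3,0,0,0,0],[1,0.3,0,0,0,0]]]'; python3 -m crank '[[[1,0.4,0,0,0,0],[1,0.4,0,0,0,0],[1,0.4,0,0,0,0],[1,0.4,0,0,0,0],[1,0.4,0,0,0,0],[1,0.4,0,0,0,0],[1,0.4,0,0,0,0],[1,0.4,0,0,0,0],[1,0.4,0,0,0,0],[0,0,0,0,0,0]]]'
```

```text
clock: 2.9
eef_pos: [377.6, -231.3, 229.3]
tool_rot: [3.139, 0.01, 1.512]
force: [0.7, -0.1, -0.2]
width: 42.6
clock: 3.73
eef_pos: [512.7, 50.7, 230.1]
tool_rot: [3.129, 0.006, 1.482]
force: [1.2, 0.8, -0.1]
width: 42.4
```

```bash
python3 -m crank '[[[1,0.3,0,0,0,-0.4],[1,0.3,0,0,0,-0.4],[1,0.3,0,0,0,0],[1,0.3,0,0,0,0],[1,0.2,0,0,0,0],[1,0.1,0,0,0,0],[0,0,0,0,0,0]]]'; python3 - <<'E'
from h import *
p=shot('wrist','w1.png'); s=ctrl.read_state(); print(s['eef_pos'],s['tool_rot'],np.round(p['R'],2).tolist(),p['t'])
for w in('wheel','nut','clamp_tip'): print(w,[(np.round(a['extent']).tolist(),round(a['conf'],2)) for a in ctrl.search_frame(w,p)[:2]])
print(proj(p,[570,79,45]),proj(p,[572.5,173.5,55]))
E
```

```text
clock: 4.32
eef_pos: [566.2, 236.8, 228.7]
tool_rot: [3.129, 0.007, 1.546]
force: [-0.7, 0.5, 0.6]
width: 42.5
[566.20902558 233.15541415 228.47475418] [3.12938458 0.01009968 1.54380557] [[1.0, -0.03, 0.01], [-0.03, -0.95, 0.3], [0.01, -0.3, -0.95]] [-563.44419324  202.445452    444.08236204]
wheel [([330.0, 280.0, 67.0, 65.0], 0.85)]
nut [([364.0, 409.0, 26.0, 21.0], 0.92), ([353.0, 303.0, 216.0, 249.0], 0.49)]
clamp_tip []
[326.14638875 363.68022643] [326.87657869 282.71009881]
```

View pics/w1.png

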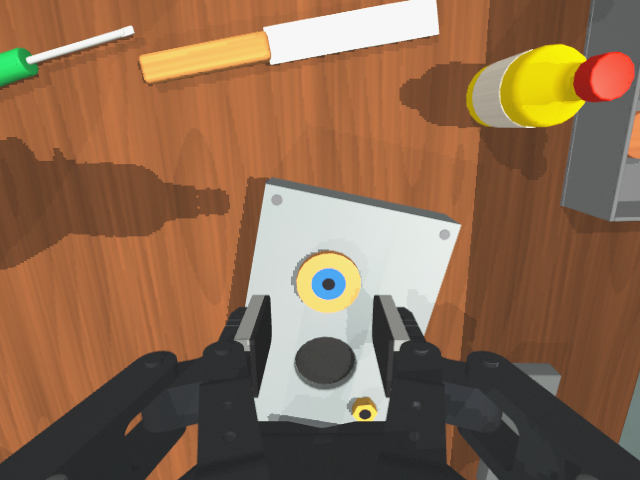

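Wrist view: the wheel's dot is at (328,284) and the nest at (325,361). Both match the projected estimates within 1–3 px. Descending behind the wheel.

```bash
python3 -m crank '[[[0,0.25,1,0,0,0],[0,0,1,0,0,0],[0,0,1,0,0,0],[0,0,1,0,0,0],[0,0,1,0,0,0],[0,0,0.3,0,0,0],[0,0,0,0,0,0]]]'
```

```text
clock: 5.1
eef_pos: [582.4, 209.4, 68.5]
tool_rot: [3.12, 0.019, 1.514]
force: [-0.1, 0.4, 0.9]
width: 42.7
```

```bash
python3 -m crank '[[[0.5,-0.2,0,0.1,0,0],[0.4,-0.1,0,0.1,0,0],[0,0,0,0,0,0]]]';python3 -m crank '[[[0,0,0.2,0,0,0],[0,0,0.2,0,0,0],[0,0,0,0,0,0]]]'
```

```text
clock: 5.35
eef_pos: [576.2, 237.0, 71.0]
tool_rot: [3.14, 0.019, 1.508]
force: [0.6, 0.7, 0.7]
width: 42.6
clock: 5.6
eef_pos: [578.3, 240.9, 62.4]
tool_rot: [3.133, 0.014, 1.511]
force: [-0.9, -0.1, -1.1]
width: 42.8
```

```bash
python3 -m crank '[[[0,-0.1,0.2,0,0,0],[0,0,0.1,0,0,0],[0,0,0,0,0,0]]]';python3 -m crank '[[[0,0,0.1,0,0,0],[0,0,0,0,0,0]]]'; python3 - <<'E'
from h import *
p=shot('side'); s=ctrl.read_state(); print(s['eef_pos'],s['force'])
cv2.imwrite('pics/s2.png',cv2.resize(p['color'][180:330,180:380,::-1],(800,600),interpolation=cv2.INTER_CUBIC))
E
```

```text
clock: 5.85
eef_pos: [575.5, 240.7, 53.1]
tool_rot: [3.132, 0.014, 1.511]
force: [0.8, 0.4, -0.9]
width: 42.9
clock: 6.02
eef_pos: [575.2, 240.1, 49.4]
tool_rot: [3.133, 0.015, 1.511]
force: [0.1, -0.9, -1.0]
width: 43.0
[575.40967635 240.14042071  49.70008991] [-0.41570505 -0.1473335  -0.87523129]
```

View pics/s2.png

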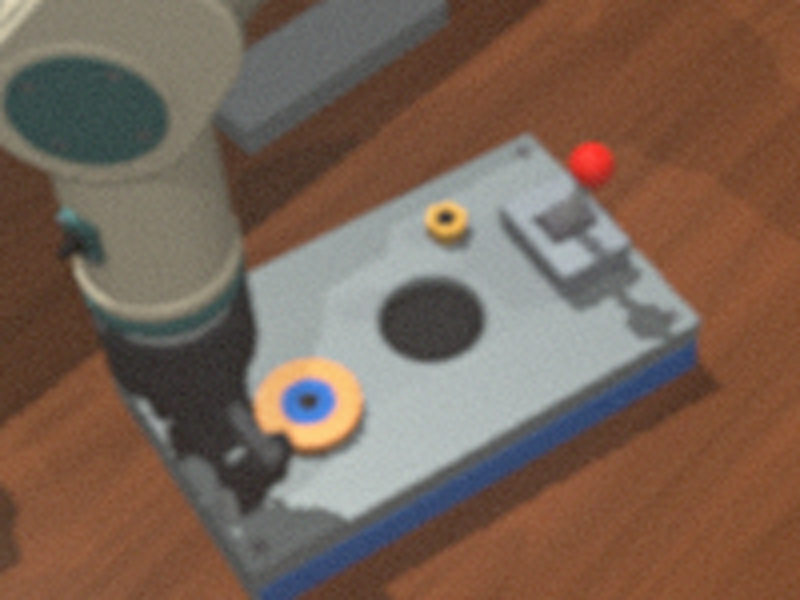

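The side crop shows the fingers on the deck behind the wheel, and the wheel hasn't moved. I'll feel for the deck in small steps.

```bash
for i in 1 2; do python3 -m crank '[[[0,0,0.07,0,0,0],[0,0,0,0,0,0]]]' | egrep 'pos|force'; done; python3 -m crank '[[[0,0,0.1,0,0,0],[0,0,0,0,0,0]]]'|egrep 'pos|force'
```

```text
eef_pos: [575.7, 240.0, 47.5]
force: [-0.6, -0.6, -0.2]
eef_pos: [575.8, 239.9, 45.3]
force: [-0.3, 0.5, 0.8]
eef_pos: [576.7, 240.3, 43.8]
force: [0.7, 0.4, -0.3]
```

```bash
python3 -m crank '[[[0,0,0.07,0,0,0],[0,0,0,0,0,0]]]' | egrep 'pos|force';python3 -m crank '[[[-0.3,0,0,0,0,0],[-0.2,0,0,0,0,0],[-0.2,0,0,0,0,0],[0,0,0,0,0,0]]]'
```

```text
eef_pos: [577.3, 240.6, 44.1]
force: [0.4, 0.5, 0.3]
clock: 7.07
eef_pos: [575.7, 217.1, 43.8]
tool_rot: [3.129, 0.014, 1.51]
force: [-0.7, -0.2, -0.4]
width: 42.5
```

```bash
python3 -m crank '[[[-0.3,0,0,0,0,0],[-0.3,0,0,0,0,0],[-0.3,0,0,0,0,0],[-0.3,0,0,0,0,0],[-0.2,0,0,0,0,0],[0,0,0,0,0,0]]]'; python3 - <<'E'
from h import *
p=shot('wrist'); w=shot('side'); 
for q in(p,w): print([(np.round(a['extent']).tolist(),round(a['conf'],2)) for a in ctrl.search_frame('wheel',q)[:2]])
a=ctrl.search_frame('wheel',w)
if a: print(onz(w,*a[0]['extent'][:2],55))
cv2.imwrite('pics/c3.png',np.hstack([cv2.resize(p['color'],(400,300)),cv2.resize(w['color'][200:320,220:380],(400,300))])[...,::-1])
E
```

```text
clock: 7.57
eef_pos: [572.6, 169.5, 43.6]
tool_rot: [3.13, 0.014, 1.508]
force: [-0.2, 0.1, 0.5]
width: 42.5
[([321.0, 374.0, 137.0, 112.0], 0.75)]
[([269.0, 270.0, 24.0, 20.0], 0.66)]
[573.72688531 137.29988622  55.        ]
```

View pics/c3.png

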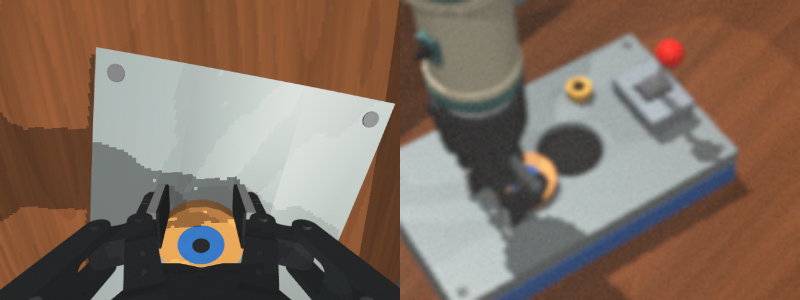

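Both views show the wheel cradled between the fingers, on course for the nest. I'll check nut clearance and the offset to the nest.

```bash
python3 - <<'E'
from h import *
q=shot('side')
for w in('nut','nest'): print(w,[(np.round(a['extent'],1).tolist(),round(a['conf'],2), onz(q,*a['extent'][:2],51).round(1)) for a in ctrl.search_frame(w,q)[:2]])
e=np.array([[432,320]])/4+[180,180]; print('nest eye',onz(q,*e[0],42))
print(onz(q,220+570/2.5,200+150/2.5,42))
E
```

```text
nut [([290.4, 235.3, 11.3, 11.6], 0.45, array([611.6,  28.1,  51. ]))]
nest [([282.4, 272.4, 151.5, 118.3], 0.79, array([548.5, 119.5,  51. ]))]
nest eye [568.56208093  81.1240098   42.        ]
[ 290.4801233  -173.44324819   42.        ]
```

```bash
python3 -m crank '[[[-0.3,0,0,0,0,0],[-0.3,0,0,0,0,0],[-0.3,0,0,0,0,0],[-0.3,0,0,0,0,0],[0,0,0,0,0,0]]]';python3 -m crank '[[[-0.2,0,0,0,0,0],[-0.2,0,0,0,0,0],[0,0,0,0,0,0]]]'; python3 - <<'E'
from h import *
p=shot('wrist'); w=shot('side'); 
a=ctrl.search_frame('wheel',w)
if a: print(a[0]['conf'],onz(w,*a[0]['extent'][:2],50))
cv2.imwrite('pics/c4.png',np.hstack([cv2.resize(p['color'],(400,300)),cv2.resize(w['color'][200:320,220:380],(400,300))])[...,::-1])
E
```

```text
clock: 8.38
eef_pos: [569.9, 133.7, 43.8]
tool_rot: [3.13, 0.013, 1.513]
force: [0.3, -0.5, -0.1]
width: 42.4
clock: 8.63
eef_pos: [569.3, 119.2, 44.2]
tool_rot: [3.129, 0.013, 1.511]
force: [0.0, -0.8, 1.0]
width: 42.6
```

View pics/c4.png

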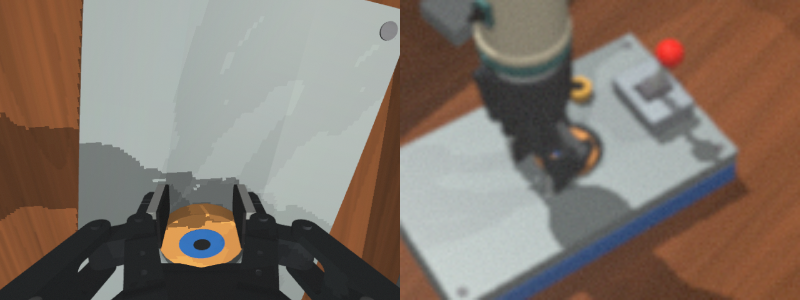

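The wheel is tipping into the nest. A few more millimetres to go.

```bash
for i in 1 2; do python3 -m crank '[[[-0.13,0,0,0,0,0],[0,0,0,0,0,0]]]'|egrep 'pos|force'; done; python3 - <<'E'
from h import *
p=shot('wrist'); w=shot('side'); 
cv2.imwrite('pics/c5.png',np.hstack([cv2.resize(p['color'][300:480,160:480],(400,300)),cv2.resize(w['color'][200:320,220:380],(400,300))])[...,::-1])
# wheel plane from wrist depth on orange/blue pixels
H=cv2.cvtColor(p['color'],cv2.COLOR_RGB2HSV); c=p['color'].astype(int)
m=((c[...,0]>c[...,2]+60)|(c[...,2]>c[...,0]+60))&(p['depth']>0); v,u=np.where(m); k=(v>310)&(u>200)&(u<440)
X=np.array([deproj(p,a,b) for a,b in zip(u[k][::7],v[k][::7])]); X=X[(X[:,2]>25)&(X[:,2]<70)]
A=np.c_[X[:,:2]-[569,80],np.ones(len(X))]; print(len(X),np.linalg.lstsq(A,X[:,2],rcond=None)[0],X.min(0),X.max(0))
E
```

```text
eef_pos: [569.1, 118.1, 44.3]
force: [0.2, -0.3, 0.1]
eef_pos: [568.9, 114.6, 44.3]
force: [-0.2, -1.2, -0.0]
1472 [-0.08796335  0.1011856  49.95300166] [539.43306208  54.19928854  40.62661686] [594.95128931 110.93833832  56.36384653]
```

View pics/c5.png

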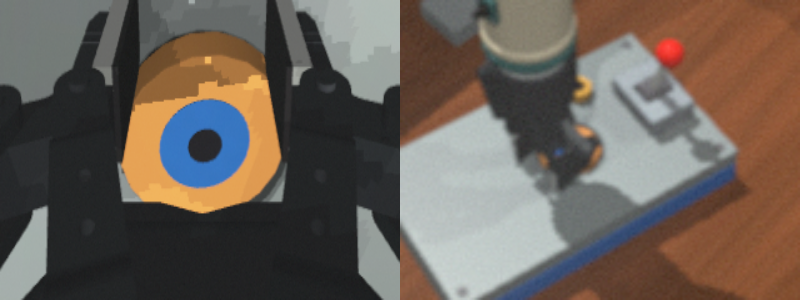

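```bash
cat > pl.py <<'E'
from m import *
def plane():
    p=shot('wrist'); c=p['color'].astype(int)
    m=((c[...,0]>c[...,2]+60)|(c[...,2]>c[...,0]+60))&(p['depth']>0); v,u=np.where(m); k=(v>250)&(u>200)&(u<440)
    X=np.array([deproj(p,a,b) for a,b in zip(u[k][::5],v[k][::5])]); X=X[(X[:,2]>25)&(X[:,2]<70)]
    A=np.c_[X[:,:2]-[569,80],np.ones(len(X))]; f=np.linalg.lstsq(A,X[:,2],rcond=None)[0]
    print(len(X),'slopes,h',f.round(3),X[:,:2].min(0).round(),X[:,:2].max(0).round()); return p
if __name__=='__main__': plane()
E
for i in 1 2; do python3 -m crank '[[[-0.13,0,0,0,0,0],[0,0,0,0,0,0]]]'|egrep 'pos|force';python3 pl.py; done
```

```text
eef_pos: [568.7, 111.9, 44.4]
force: [-0.6, 0.0, -0.5]
2093 slopes,h [-4.0000e-03 -8.0000e-03  4.5242e+01] [538.  50.] [595. 109.]
eef_pos: [568.5, 108.5, 44.5]
force: [-0.8, 0.7, -0.3]
2116 slopes,h [-2.0000e-03 -9.0000e-03  4.5237e+01] [539.  47.] [595. 109.]
```

The wheel plane is flat (slopes under 0.01) and 45.2 mm high, so it is home. Lifting away and shutting the gripper.

```bash
python3 -m crank '[[[0,0,-0.2,0,0,0],[0,0,-0.4,0,0,0],[0,0,-0.7,0,0,0],[0,0,-0.7,0,0,0],[0,0,-0.7,0,0,0],[0,0,-0.7,0,0,0],[0,0,-0.7,0,0,0],[0,0,-0.7,0,0,0],[0,0,-0.7,0,0,0],[0,0,0,0,0,0]]]'; python3 - <<'E'
from pl import *
plane()
E
python3 -m crank '[[[-0.5,-0.5,0,0,0,0.5],[-0.5,-0.5,0,0,0,0.5],[-0.5,-0.5,0,0,0,0.5],[-0.5,-0.5,0,0,0,0],[-0.5,-0.5,0,0,0,0],[-0.4,-0.4,0,0,0,0],[0,0,0,0,0,0]]]' 1; python3 - <<'E'
from h import *
w=shot('side');t=shot('top')
for q in(w,t): print([(np.round(a['extent'],1).tolist(),round(a['conf'],2),onz(q,*a['extent'][:2],140).round(1)) for a in ctrl.search_frame('clamp_tip',q)[:2]])
for q in (w,t): print('pred',[proj(q,[544.7+.972*o,-11.8-.233*o,67+(6400-o*o)**.5]).round(1) for o in(-38,-26,-20)])
cv2.imwrite('pics/c6.png',np.hstack([cv2.resize(w['color'][180:330,220:420],(400,300)),cv2.resize(t['color'][160:340,200:440],(400,300))])[...,::-1])
E
```

```text
clock: 10.48
eef_pos: [565.3, 112.3, 225.0]
tool_rot: [3.126, 0.006, 1.52]
force: [0.7, 0.1, 0.1]
width: 42.7
356 slopes,h [ 0.056 -0.155 43.314] [538.   7.] [613.  80.]
clock: 11.12
eef_pos: [457.2, 37.6, 221.3]
tool_rot: [3.132, 0.005, 1.358]
force: [-0.9, -0.1, 0.4]
width: 0.1
[]
[]
pred [array([332.2, 227. ]), array([329.1, 222.1]), array([327.6, 219.9])]
pred [array([330.4, 264.3]), array([331.5, 258.7]), array([332.1, 256. ])]
```

View pics/c6.png

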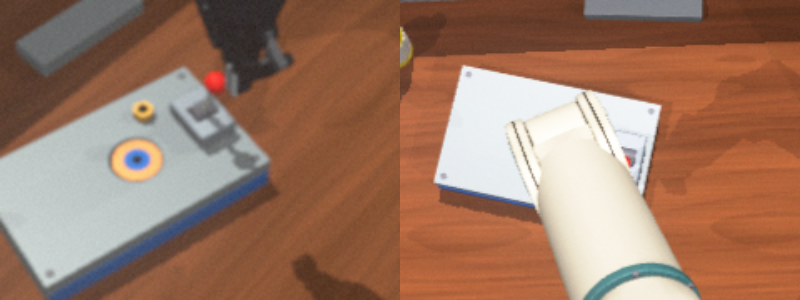

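Side view: the wheel sits flat and concentric in the nest, and the lever is still leaning towards the robot. Lowering the shut fingers on the robot's side of the ball.

```bash
python3 -m crank '[[[-0.5,0.1,0,0,0,0],[-0.45,0.1,0,0,0,0],[0,0,0.5,0,0,0],[0,0,0.5,0,0,0],[0,0,0.5,0,0,0],[0,0,0.5,0,0,0],[0,0,0.5,0,0,0],[0,0,0.5,0,0,0],[0,0,0,0,0,0]]]'
```

```text
clock: 12.07
eef_pos: [477.9, 19.1, 128.8]
tool_rot: [3.114, -0.009, 1.37]
force: [-0.4, -0.4, 0.5]
width: -0.3
```

```bash
python3 -m crank '[[[-0.45,0,0,0,0,0.3],[0,0,0,0.2,0,0],[0,0,0,0,0,0]]]'; python3 -m crank '[[[0,0.2,0,0,0,0],[0,0.2,0,0,0,0],[0,0.2,0,0,0,0],[0,0.2,0,0,0,0],[0,0.2,0,0,0,0],[0,0.2,0,0,0,0],[0,0,0,0,0,0]]]'
```

```text
clock: 12.32
eef_pos: [476.9, 6.3, 128.7]
tool_rot: [3.136, -0.011, 1.337]
force: [1.2, 0.4, -0.6]
width: -0.1
clock: 12.9
eef_pos: [516.9, -5.0, 131.7]
tool_rot: [3.131, -0.011, 1.333]
force: [1.2, 0.8, 0.3]
width: -0.0
```

```bash
python3 -m crank '[[[0,0.2,0.05,0,0,0],[0,0.2,0.05,0,0,0],[0,0.2,0.05,0,0,0],[0,0.2,0,0,0,0],[0,0,0,0,0,0]]]'; python3 -m crank '[[[0,0.2,0,0,0,0],[0,0.1,0,0,0,0],[0,0,0,0,0,0]]]';  python3 - <<'E'
from h import *
w=shot('side')
cv2.imwrite('pics/c7.png',cv2.resize(w['color'][150:330,220:460],(640,480))[...,::-1])
E
```

```text
clock: 13.32
eef_pos: [542.5, -11.0, 126.6]
tool_rot: [3.132, -0.011, 1.333]
force: [0.6, -0.2, 0.1]
width: 0.2
clock: 13.57
eef_pos: [551.7, -13.3, 126.0]
tool_rot: [3.134, -0.011, 1.333]
force: [-1.0, 1.0, -1.3]
width: -0.1
```

View pics/c7.png

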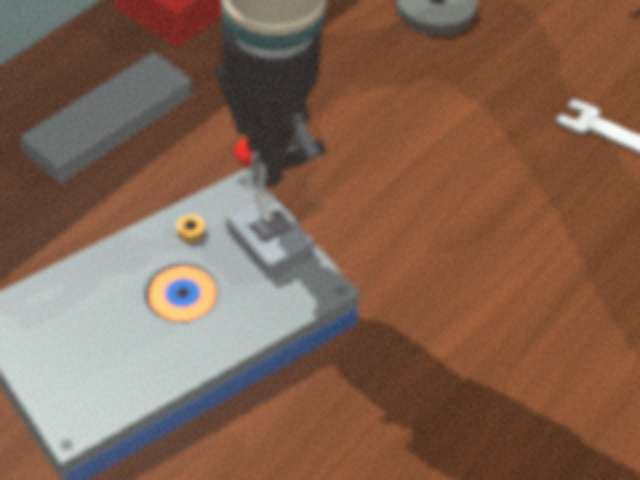

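The ball (at about (245,150) in the crop) is ahead of the fingers and moving over. I'll keep pushing in small steps until the stop resists.

```bash
for i in 1 2 3 4; do python3 -m crank '[[[0,0.13,0,0,0,0],[0,0,0,0,0,0]]]'|egrep 'pos|force'; done
```

```text
eef_pos: [555.3, -14.3, 126.1]
force: [-0.4, -0.6, -0.9]
eef_pos: [557.8, -14.9, 126.0]
force: [-0.3, 0.5, 0.9]
eef_pos: [557.5, -14.9, 125.6]
force: [-0.9, -0.5, -0.4]
eef_pos: [557.5, -14.9, 125.3]
force: [-0.2, 0.0, 0.1]
```

```bash
python3 -m crank '[[[0,0.3,0,0,0,0],[0,0.3,0,0,0,0],[0,0.3,0,0,0,0]]]'|egrep 'pos|force'; python3 -m crank '[[[0,-0.2,0,0,0,0],[0,-0.5,0,0,0,0],[0,-0.5,0,0,0,0],[0,-0.5,-0.3,0,0,0],[0,-0.5,-0.7,0,0,0],[0,-0.5,-0.7,0,0,0],[0,-0.5,-0.7,0,0,0],[0.7,-0.2,-0.7,0,0,0],[0.7,0,0,0,0,0],[0,0,0,0,0,0]]]'; python3 - <<'E'
from h import *
w=shot('side');t=shot('top')
for q in(w,t): print([(np.round(a['extent'],1).tolist(),round(a['conf'],2)) for a in ctrl.search_frame('clamp_tip',q)[:2]])
for q in (w,t):
  print('pred',[proj(q,[544.7+.972*o,-11.8-.233*o,67+(6400-o*o)**.5]).round(1) for o in(20,30,38)])
  c=q['color'].astype(int); m=(c[...,0]>150)&(c[...,1]<70)&(c[...,2]<70); m[:190]=0;m[290:]=0;m[:,:270]=0;m[:,370:]=0; v,u=np.where(m); print(len(u),u.mean(),v.mean())
cv2.imwrite('pics/c8.png',np.hstack([cv2.resize(w['color'][180:330,200:400],(400,300)),cv2.resize(t['color'][160:340,200:440],(400,300))])[...,::-1])
E
```

```text
eef_pos: [557.7, -15.4, 123.4]
force: [-20.2, 5.3, 19.5]
clock: 15.37
eef_pos: [480.6, 47.8, 228.4]
tool_rot: [-3.096, -0.001, 1.336]
force: [0.1, 0.3, -0.4]
width: -0.1
[([313.4, 215.3, 12.8, 33.0], 0.65)]
[]
pred [array([317.5, 209. ]), array([315. , 207.3]), array([313. , 206.4])]
77 311.5584415584416 205.53246753246754
pred [array([335.7, 238.9]), array([336.6, 234.9]), array([337.4, 231.9])]
44 339.59090909090907 231.0909090909091
```

View pics/c8.png

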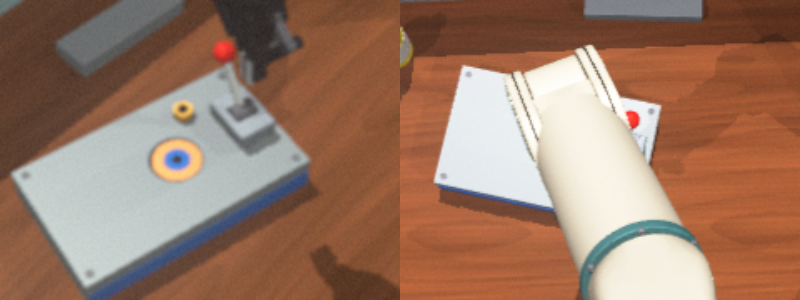

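The ball is where the fully-over position should put it, within 2–3 px in both views. The lever stalled against its stop at about 20 N. The wheel is still flat in the nest, the nut hasn't moved, and the arm is clear.

```bash
python3 -c "
from cell import ctrl
print(ctrl.finish_job())"
```

```text
the job is handed in; nothing more can be done
None
```

The wheel is home in the nest and the clamp lever is fully over and locked. I handed the job in at about 15.5 s on the robot's clock.

- **Wheel:** I pushed it across the deck with two half-open fingertips cradling its rear edge, without lifting it. Once it dropped in, wrist depth showed it flat (slopes under 0.01) with its top at 45.2 mm, against 45 mm for flush. The last side view still showed it flat and concentric.
- **Lever:** With the fingers shut, I pushed the ball away from the robot until it stalled. A harder push met about 20 N in the push direction and moved it no further. The ball then matched the fully-over position within 2–3 px in the side and top views.
- **Other objects:** The nut looked unmoved in the last side view. I didn't measure the others again, but the arm went nowhere near them.

**Checks that failed or disagreed:**
- One wrist depth fit, taken after lifting off, was tilted. It probably included the nut, so I went by the earlier fit and the side view.
- The network didn't find the lever ball in several pictures, so I found it by its colour instead.

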